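# Turn the polariser to the red mark and take a reading

## Robot

A 6-joint arm with a two-finger parallel gripper is mounted at the origin on the work surface. World frame = base frame: x ahead of the robot, y to its left, z up, the work surface at z = 0. Lengths are in mm, angles in degrees, forces in N, time in s.
With the tool pointing down it reaches from about 300 to 850 mm from the base axis. Payload 4.2 kg.
Tool frame: the origin (TCP) lies on the centre line of the jaws, within the pads' length; the fingertips stand 14 mm ahead of it and the grasp point (between the pads) lies 5 mm behind it; z points along the fingers, y is the direction in which the jaws open and shut (so a half turn about z gives the same grasp; the last joint's range is limited). The gripper opens to 91 mm and grips with 3 to 60 N. Pads are 32 mm wide; open, the fingers measure 118 mm over their backs; the gripper's body (76 mm by 178 mm) begins 60 mm behind the grasp point.
Start: joints at [73.281, 18.312, 89.639, -0, 72.044, -1.146], TCP at [154.369, 553.906, 227.976] pointing down, gripper open.
Joint ranges: [-177.97, 177.97], [-48.28, 115.42], [12.27, 149.76], [-77.06, 257.06], [2.81, 150.46], [-146.56, 146.56]. Speed limits (degrees/s): [147.25, 147.25, 180, 180, 180, 180].

## Interface

Orientations are given as [roll, pitch, yaw] about the fixed x, y, z axes, in that order (R = Rz(yaw) Ry(pitch) Rx(roll)).
In Python, from workcell import env gives the robot as it stands.
- The arm moves only by the tool play_rows, never from a script. Its argument "increments" is a list of rows, each a list of 5 numbers: the shift along the world's x, y, z in mm, then the turn about the world's z in degrees, then the closure, from 0 (fully open) to 1 (shut). In form: [[x, y, z, yaw, fingers], ...]. A call has 1 to 20 rows; each row shifts and turns the commanded pose from where the row before left it; what a row does not reach is not made up. A row lasts 1/8 s, in which the tool goes at most 62.5 mm and 10.7 degrees, less where a joint would pass 70% of its speed; a pose out of reach is approached as far as the arm can. A call is refused whole if a number of a shift passes 62.5 or a number of a turn 10.7, either way. A call with a gripper value outside its range is refused whole. The fingers move at their own pace and stop on an object; "newtons" is the grip in N (left out, the last holds). Time passes only in rows, so rows that do not move let the fingers close. It gives the time, the measured TCP pose, the force and the opening at its end, in the units of the state.
- env.state(): the state, without advancing time (a new reading comes with each control period).
- env.grab_frame(name): name is "side" or "top" or "wrist"; returns the picture (400x640x3 uint8, red, green, blue); there is no depth.
- env.calibration(name): a dict with "fx", "fy", "cx", "cy" (pixels), "R" (3x3) and "t" (3): a world point X has camera coordinates R X + t; the wrist camera has in their place "hand_eye" (4x4, takes a point from camera to tool coordinates, whose origin is the TCP and whose axes are the flange's). Camera axes: x right, y down, z forward; pixel columns grow to the right and rows downward; lengths in mm; the calibration is good to about 2 mm. A picture is of the moment at which its call begins: read the wrist's pose just before it. calibration takes no time and is no camera call.
- env.job_done(): hands the job in, once; it reports no verdict.
The state is a dict: "time_s": time; "qpos": joint angles; "qvel": joint speeds; "effort": joint torques, N m; "ee_pos": TCP position; "ee_rot": TCP orientation; "force": force on the tool from outside, world axes, zero at the start; "torque": the same for the moment, N m; "gripper_width": finger opening in mm.
Only numpy, scipy, OpenCV 4.12 (cv2) and the standard library are available. Lean on these libraries where they do the work, as an engineer would, in place of code of your own. Each camera call takes 0.05 s, during which the arm holds its last target.

## Task

On the optics bench unit, push the orange-knobbed lever round gently until the ring's blue pointer lies on the red mark of the white scale. Then press the green button on the light meter fully down to take the reading, and let it come back up. Leave the pointer on the mark, do not pick up or shove the unit or the meter, and leave the other things on the bench alone.

Things in the scene. Friction and masses are not known exactly. Their poses are not given: they have to be found in the camera images.
- polariser_unit: loose grey housing, 190 x 190 x 50 mm high (3 kg, four rubber feet), standing on the bench. Origin: centre of its underside, z up. On it, coaxial with its vertical centre line, lie a white scale disc (radius 92 mm, top at height 54 mm) and above that the black ring (radius 58 mm, top at height 68 mm). At ring value 0 the lever points along the unit's -x (towards the robot at yaw 0) and the pointer along its +x
- ring_axis (a point): point on the vertical axis about which ring and lever turn, at the height of the ring's top (68 mm above the bench)
- lever_knob (a point): top centre of the orange knob, an upright round post 14 mm in diameter, standing on the end of a flat lever (10 mm wide, 8 mm thick, top at height 66 mm) 100 mm from the axis; the knob's top is 98 mm above the bench and about 32 mm of its side is free above the lever. A push of about 2 to 3 N along the arc moves it; it has no spring and stays where it is left. Under its path is only the scale disc (top at 54 mm) and the housing's top (50 mm)
- pointer_tip (a point): point on the ring's light-blue pointer (a thin bar 3 mm wide, opposite the lever) 80 mm from the axis, 63 mm above the bench; the pointer ends 86 mm from the axis
- red_mark (a point): centre line of the red mark (8 mm wide, 28 mm long, radial) painted on the white scale disc, 80 mm from the axis, 55 mm above the bench; fine black ticks every 10 degrees are only the scale. The disc is clamped tight and is not to be turned
- polariser_ring (a joint): angle of the ring with its lever and pointer, rad, growing counter-clockwise seen from above; end stops at -1.05 and 1.05. It starts between -0.85 and -0.25; the red mark lies counter-clockwise of the pointer, at 0.15 to 0.75 on the same measure
- light_meter: loose grey box 110 x 100 x 45 mm high (0.9 kg) with a small display and a green push button on top, the button 25 mm from the centre along the box's -x. Origin: centre of its underside
- read_button_top (a point): centre of the top of the round green button (30 mm across) that stands in a black surround on the light meter, about 65 mm above the bench when up; it is pressed straight down and springs back
- read_button (a joint): travel of the green button, m: 0 is up, 0.006 is fully down (about 4 N); it counts as pressed beyond 0.005
- multimeter: bystander: teal hand multimeter lying flat, 170 x 85 x 34 mm, origin at the centre of its underside
- screwdriver: bystander: small screwdriver, 150 mm long, lying flat
- mug: bystander: blue mug, 76 mm wide, 90 mm high, origin at the centre of its underside
- plug_jar: bystander: amber jar with a black cap, 52 mm wide, 65 mm high, origin at the centre of its underside
- spare_ring: bystander: aluminium ring lying flat, 64 mm across, 14 mm high, origin at the centre of its underside
- lens_cap: bystander: grey round cap, 48 mm across, 12 mm high, origin at the centre of its underside
- weight: bystander: brass weight with a knob, 40 mm across, 60 mm high, origin at the centre of its underside
Mind the look-alikes: they are no part of the job. Leave any yellow look-alike of the light_meter alone.

How it is judged:
By the outcome, as a careful person would: the job done as asked, in the order asked, and still so for the second after the job is handed in, with the robot touching nothing.
It also fails if it takes over 56 s, if anything falls off the work surface, if the arm or the gripper's body presses on something with over 40 N, if the wrist force passes 120 N, or if a joint passes its speed limit or range.

## Working session

There is one attempt and no reset: what is moved stays moved. The work goes in short steps, Python scripts to look and compute and a tool call to move; the robot and the scene stay as the last step left them, time stands still between calls to the robot, and variables do not carry over. Pictures are saved under pics/ and viewed, and the job is handed in when it is done.

Besides the shell and the picture viewer there is one more tool, called by a JSON object that holds its "api" and its "payload", one argument or row to a line. play_rows: Moves the arm, as the interface text tells. Its arguments: {"type":"object","properties":{"increments":{"type":"array"},"newtons":{"type":"number"}},"required":["increments"]}

```bash
mkdir -p pics; ls; python3 - <<'E'
from workcell import env
import cv2
s=env.state();print(s)
for n in ("top","side","wrist"):
    im=env.grab_frame(n);cv2.imwrite(f"pics/{n}0.png",im[:,:,::-1])
    c=env.calibration(n);print(n,c)
E
```

```text
pics
{'time_s': 0.0, 'qpos': array([ 7.32798833e+01,  1.83517568e+01,  8.97053868e+01, -7.05880891e-04,
        7.20426249e+01, -1.14657416e+00]), 'qvel': array([-0.04257161, -0.09442289, -0.00042611, -0.00884219,  0.05766883,
        0.06727347]), 'effort': array([-1.97271518e-03, -4.12449253e+01, -2.31976336e+01,  7.27624283e-02,
        4.55508556e-02, -1.24560142e-04]), 'ee_pos': array([154.24826977, 553.44071709, 227.12599386]), 'ee_rot': array([-1.79900238e+02, -1.32540231e-03,  1.64426675e+02]), 'force': array([ 0.20075394, -0.02903646, -0.30614552]), 'torque': array([-0.06482484, -0.00305151,  0.03026581]), 'gripper_width': 90.93739901164831}
top {'fx': 376.5475648224116, 'fy': 376.5475648224116, 'cx': 320.9259591151224, 'cy': 199.6532613811046, 'R': array([[-0.01092039, -0.99971094,  0.02141938],
       [-0.99672844,  0.0091673 , -0.08030173],
       [ 0.08008216, -0.02222623, -0.99654044]]), 't': array([ -26.04510246,  604.31313107, 1096.93003803])}
side {'fx': 478.1543538181032, 'fy': 478.1543538181032, 'cx': 327.0822250875103, 'cy': 203.93455674103654, 'R': array([[ 0.79789033, -0.60264631, -0.01372748],
       [-0.41868665, -0.53766099, -0.73186212],
       [ 0.43367327,  0.58969322, -0.68131446]]), 't': array([-470.77967416,  300.92411258,  924.74353249])}
wrist {'fx': 343.21487611557893, 'fy': 343.21487611557893, 'cx': 317.5546335901622, 'cy': 193.7855374907955, 'hand_eye': array([[ 6.61320968e-04, -9.61806092e-01, -2.73730896e-01,
         7.59337130e+01],
       [ 9.99999780e-01,  6.50971443e-04,  1.28639196e-04,
         6.87765909e-01],
       [ 5.44650339e-05, -2.73730920e-01,  9.61806311e-01,
        -1.55478667e+02],
       [ 0.00000000e+00,  0.00000000e+00,  0.00000000e+00,
         1.00000000e+00]])}
```

View pics/top0.png

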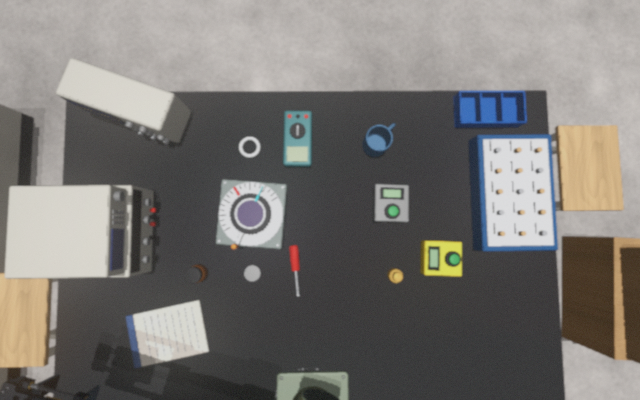

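View pics/side0.png

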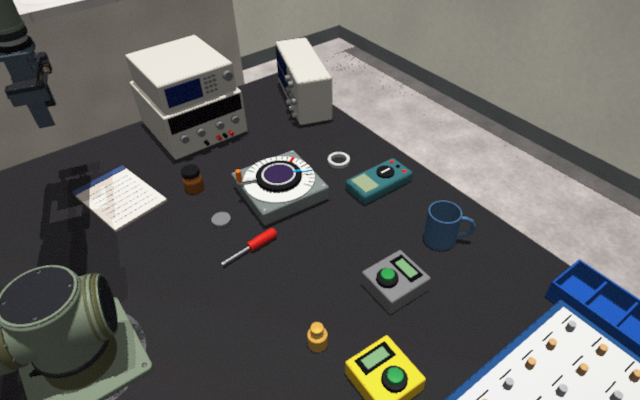

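View pics/wrist0.png

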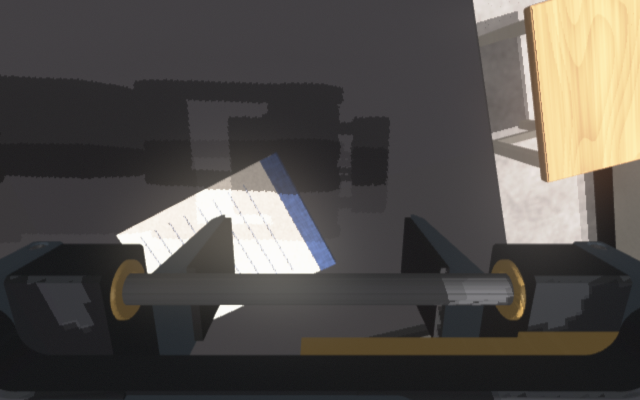

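The top view shows the unit's ring at about (250,213), its knob at (234,246), the red mark at (236,190), the grey meter's button at (393,211) and the yellow look-alike at (443,258). Next I'll enlarge crops of both.

```bash
python3 - <<'E'
import cv2
a=cv2.imread('pics/top0.png');b=cv2.imread('pics/side0.png')
cv2.imwrite('pics/c1.png',cv2.resize(a[170:260,205:300],None,fx=6,fy=6,interpolation=cv2.INTER_CUBIC))
cv2.imwrite('pics/c2.png',cv2.resize(b[140:230,225:335],None,fx=6,fy=6,interpolation=cv2.INTER_CUBIC))
cv2.imwrite('pics/c3.png',cv2.resize(a[175:230,365:420],None,fx=8,fy=8,interpolation=cv2.INTER_CUBIC))
E
```

```text
(no output)
```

View pics/c1.png

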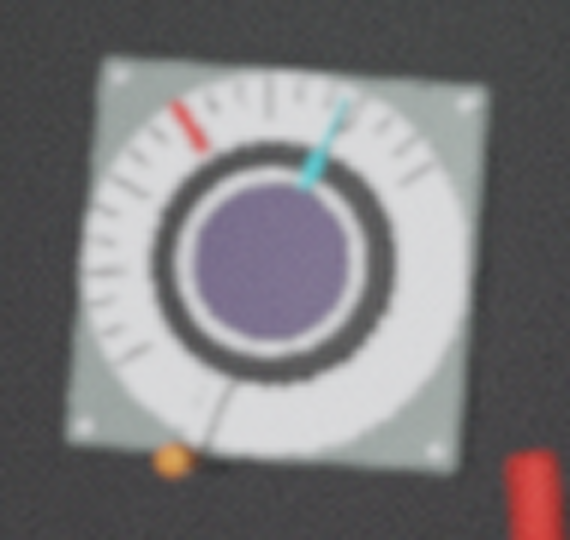

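View pics/c2.png

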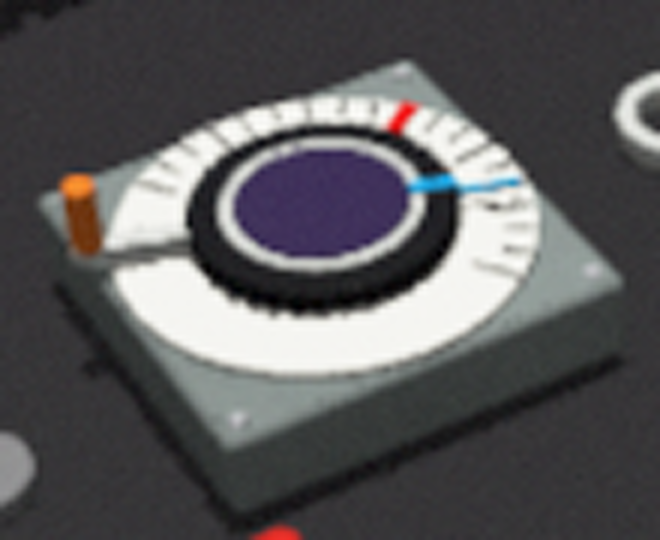

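View pics/c3.png

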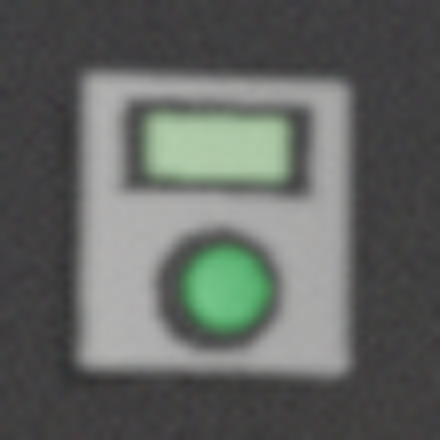

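```bash
cat > h.py <<'E'
import numpy as np
from workcell import env
def ray(cal,uv,z):
    R,t=np.array(cal['R']),np.array(cal['t'])
    d=R.T@np.array([(uv[0]-cal['cx'])/cal['fx'],(uv[1]-cal['cy'])/cal['fy'],1.0]); o=-R.T@t
    return o+d*(z-o[2])/d[2]
def wcal(s=None):
    from scipy.spatial.transform import Rotation as Ro
    s=s or env.state(); c=dict(env.calibration('wrist')); T=np.eye(4)
    T[:3,:3]=Ro.from_euler('xyz',s['ee_rot'],degrees=True).as_matrix();T[:3,3]=s['ee_pos']
    W=np.linalg.inv(T@c['hand_eye']);c['R']=W[:3,:3];c['t']=W[:3,3];return c
def proj(cal,X):
    p=np.array(cal['R'])@X+cal['t'];return [cal['fx']*p[0]/p[2]+cal['cx'],cal['fy']*p[1]/p[2]+cal['cy']]
E
python3 - <<'E'
from h import *
c=env.calibration('top');s=env.calibration('side')
P=lambda x,y,z:ray(c,(204.5+(x+.5)/6,169.5+(y+.5)/6),z)
S=lambda x,y,z:ray(s,(224.5+(x+.5)/6,139.5+(y+.5)/6),z)
cs=[P(x,y,50) for x,y in ((103,57),(488,86),(458,472),(67,443))]
ctr=np.mean(cs,0);print('ctr',ctr,[np.round(q[:2]) for q in cs])
d=cs[0]+cs[1]-cs[2]-cs[3];print('yaw',np.degrees(np.arctan2(d[1],d[0])))
print('ring',P(274,262,68))
k=P(173,458,98);print('knob',k,'side',S(78,185,98))
ang=lambda p:np.degrees(np.arctan2(*(p-ctr)[1::-1]))
print('knob ang',ang(k)-180, np.hypot(*(k-ctr)[:2]))
for p in (P(310,185,66),P(346,103,63),P(175,103,54),P(207,152,54)):print(np.round(p),ang(p),np.hypot(*(p-ctr)[:2]))
print('side ptr',S(518,183,63),'red',S(403,118,54))
B=lambda x,y,z:ray(c,(364.5+(x+.5)/8,174.5+(y+.5)/8),z)
print('button',B(228,288,65))
bc=[B(x,y,45) for x,y in((82,70),(350,80),(350,375),(78,370))];print('meter',np.mean(bc,0))
d=bc[0]+bc[1]-bc[2]-bc[3];print('yaw',np.degrees(np.arctan2(d[1],d[0])))
E
```

```text
ctr [563.8400423  170.62897537  50.        ] [array([665., 256.]), array([649.,  70.]), array([463.,  85.]), array([479., 271.])]
yaw -4.647119966601692
ring [563.6018577  170.23599505  68.        ]
knob [473.07362029 210.89302874  98.        ] side [473.44082362 212.5898237   98.        ]
knob ang -23.92211009407265 99.29621019018037
[600. 154.  66.] -25.041593327059246 40.13701285042527
[640. 137.  63.] -23.90163448716013 82.96643984808156
[641. 220.  54.] 32.69041712935302 92.19699187483226
[618. 205.  54.] 32.54095309122281 63.72640935052492
side ptr [642.20704291 137.28096108  63.        ] red [634.75061901 216.2416247   54.        ]
button [ 567.39131619 -238.37110168   65.        ]
meter [ 592.2230432  -238.54712001   45.        ]
yaw -1.8747716057904171
```

Both cameras agree. The axis is at about (563.7, 170.4), the pointer at −24.0° world and the mark at +32.6°, so the ring needs about +56.6°. The knob is at (473, 211). I'll move the open gripper to straddle it.

{"api": "play_rows", "payload": {
  "increments": [
    [9, -45, 0, -1.7, 0],
    [9, -45, 0, -1.7, 0],
    [9, -45, 0, -1.7, 0],
    [9, -45, 0, -1.7, 0],
    [9, -45, 0, -1.7, 0],
    [45.6, -19.7, -10, 0, 0],
    [45.6, -19.7, -10, 0, 0],
    [45.6, -19.7, -10, 0, 0],
    [45.6, -19.7, -10, 0, 0],
    [45.6, -19.7, -10, 0, 0],
    [45.6, -19.7, -10, 0, 0],
    [0, 0, 0, 0, 0],
    [0, 0, 0, 0, 0]
  ]
}}

```text
time_s: 1.78
ee_pos: [472.2, 210.7, 167.6]
ee_rot: [-180.0, -0.1, 155.9]
force: [0.0, 0.4, 0.2]
gripper_width: 90.9
```

```bash
python3 - <<'E'
from h import *
import cv2
s=env.state();print(s['time_s'],s['ee_pos'],s['ee_rot'],s['force'])
c=wcal(s);im=env.grab_frame('wrist');cv2.imwrite('pics/w1.png',im[:,:,::-1])
print(proj(c,np.array([473,211.5,98])))
E
```

```text
1.775 [472.17076334 210.6506707  167.62854749] [-1.79954924e+02 -8.07721902e-02  1.55903573e+02] [0.01935473 0.4072534  0.2180587 ]
[np.float64(317.9022840918495), np.float64(211.14887751301308)]
```

View pics/w1.png

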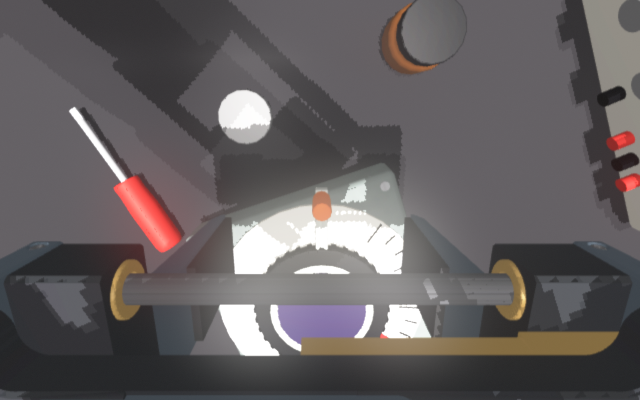

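The wrist view shows the knob's top at about (321,212), centred between the fingers and as predicted. I'll descend with the tips at 74 mm and narrow the gap to about 24 mm.

{"api": "play_rows", "payload": {
  "increments": [
    [0, 0, -26, 0, 0],
    [0, 0, -26, 0, 0],
    [0, 0, -20, 0, 0],
    [0, 0, -7, 0, 0.4],
    [0, 0, 0, 0, 0.74],
    [0, 0, 0, 0, 0.74],
    [0, 0, 0, 0, 0.74],
    [0, 0, 0, 0, 0.74]
  ],
  "newtons": 5
}}

```text
time_s: 2.82
ee_pos: [473.2, 210.8, 89.4]
ee_rot: [180.0, 0.0, 155.9]
force: [0.5, -0.2, -0.7]
gripper_width: 44.2
```

```bash
python3 - <<'E'
from h import *
import cv2
s=env.state();print(s['time_s'],s['ee_pos'],s['ee_rot'],s['force'],s['gripper_width'])
im=env.grab_frame('wrist');cv2.imwrite('pics/w2.png',cv2.resize(im[120:320,160:480,::-1],None,fx=2,fy=2))
E
```

```text
2.825 [473.21682429 210.76751537  89.41765106] [1.79957681e+02 3.45663667e-02 1.55921089e+02] [ 0.54321351 -0.17368432 -0.72610328] 44.23304642024551
```

View pics/w2.png

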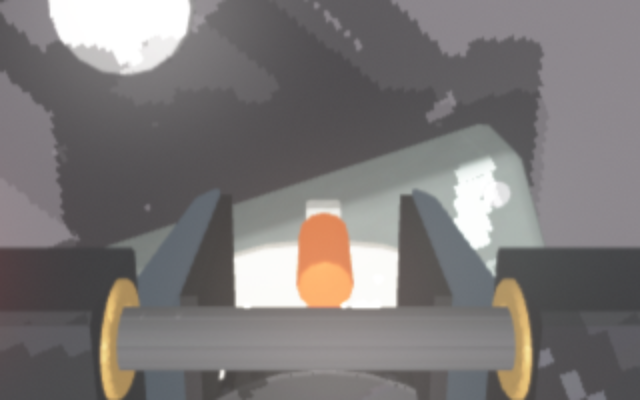

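```bash
python3 - <<'E'
import numpy as np
th=np.radians(155.9+2.7*np.arange(21));p=np.c_[np.cos(th),np.sin(th)]*100
print([[round(a,1),round(b,1)] for a,b in np.diff(p,axis=0)])
print(np.array([563.7,170.4])+p[0], p[-1]+[563.7,170.4])
E
```

```text
[[np.float64(-1.8), np.float64(-4.3)], [np.float64(-1.6), np.float64(-4.4)], [np.float64(-1.4), np.float64(-4.5)], [np.float64(-1.2), np.float64(-4.6)], [np.float64(-1.0), np.float64(-4.6)], [np.float64(-0.8), np.float64(-4.7)], [np.float64(-0.5), np.float64(-4.7)], [np.float64(-0.3), np.float64(-4.7)], [np.float64(-0.1), np.float64(-4.7)], [np.float64(0.1), np.float64(-4.7)], [np.float64(0.3), np.float64(-4.7)], [np.float64(0.6), np.float64(-4.7)], [np.float64(0.8), np.float64(-4.6)], [np.float64(1.0), np.float64(-4.6)], [np.float64(1.2), np.float64(-4.6)], [np.float64(1.4), np.float64(-4.5)], [np.float64(1.6), np.float64(-4.4)], [np.float64(1.9), np.float64(-4.3)], [np.float64(2.1), np.float64(-4.2)], [np.float64(2.3), np.float64(-4.1)]]
[472.41658228 211.23304604] [477.01032511 120.55122602]
```

{"api": "play_rows", "payload": {
  "increments": [
    [0, 0, 0, 0, 0.74],
    [0, 0, 0, 0, 0.74],
    [0, 0, 0, 0, 0.74],
    [0, 0, 0, 0, 0.74]
  ]
}}

```text
time_s: 3.38
ee_pos: [473.0, 210.7, 88.9]
ee_rot: [180.0, -0.0, 155.9]
force: [1.2, -0.0, -0.1]
gripper_width: 23.8
```

{"api": "play_rows", "payload": {
  "increments": [
    [-1.8, -4.3, 0, 2.7, 0.74],
    [-1.6, -4.4, 0, 2.7, 0.74],
    [-1.4, -4.5, 0, 2.7, 0.74],
    [-1.2, -4.6, 0, 2.7, 0.74],
    [-1.0, -4.6, 0, 2.7, 0.74],
    [-0.8, -4.7, 0, 2.7, 0.74]
  ]
}}

```text
time_s: 4.12
ee_pos: [466.0, 184.2, 89.1]
ee_rot: [179.9, 0.1, 172.2]
force: [1.0, 1.4, -1.4]
gripper_width: 23.8
```

```bash
python3 - <<'E'
from h import *
import cv2
s=env.state();print(s['time_s'],s['ee_pos'],s['ee_rot'],s['force'],s['gripper_width'])
im=env.grab_frame('wrist');im2=env.grab_frame('side')
cv2.imwrite('pics/w3.png',np.vstack([cv2.resize(im[120:320,160:480,::-1],(480,300)),cv2.resize(im2[130:240,215:345,::-1],(480,300))]))
E
```

```text
4.125 [466.04158154 184.18586708  89.12905722] [1.79893272e+02 1.04114139e-01 1.72195810e+02] [ 1.02462465  1.39695549 -1.358097  ] 23.83471847388765
```

View pics/w3.png

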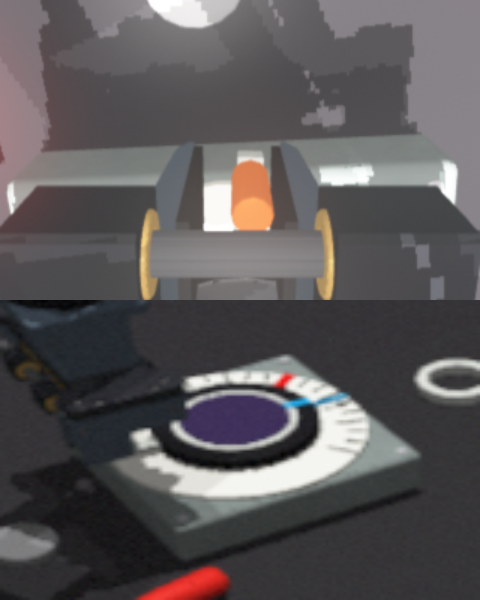

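The knob is following against the right pad at about 1.5 N. In the side view the pointer is turning towards the mark and the housing hasn't moved. I'll continue along the arc.

{"api": "play_rows", "payload": {
  "increments": [
    [-0.5, -4.7, 0, 2.7, 0.74],
    [-0.3, -4.7, 0, 2.7, 0.74],
    [-0.1, -4.7, 0, 2.7, 0.74],
    [0.1, -4.7, 0, 2.7, 0.74],
    [0.3, -4.7, 0, 2.7, 0.74],
    [0.6, -4.7, 0, 2.7, 0.74],
    [0.8, -4.6, 0, 2.7, 0.74],
    [1.0, -4.6, 0, 2.7, 0.74],
    [1.2, -4.6, 0, 2.7, 0.74],
    [1.4, -4.5, 0, 2.7, 0.74],
    [1.6, -4.4, 0, 2.7, 0.74],
    [1.9, -4.3, 0, 2.7, 0.74],
    [2.1, -4.2, 0, 2.7, 0.74],
    [2.3, -4.1, 0, 2.7, 0.74],
    [0, 0, 0, 0, 0.74]
  ]
}}

```text
time_s: 6.1
ee_pos: [477.6, 120.1, 89.0]
ee_rot: [180.0, -0.0, -150.2]
force: [-0.1, 0.1, -0.1]
gripper_width: 23.8
```

```bash
python3 - <<'E'
from h import *
import cv2
s=env.state();print(s['time_s'],s['ee_pos'],s['ee_rot'],s['force'],s['gripper_width'])
im2=env.grab_frame('side');im=env.grab_frame('top')
cv2.imwrite('pics/s4.png',cv2.resize(im2[140:230,225:335,::-1],None,fx=6,fy=6,interpolation=cv2.INTER_CUBIC))
cv2.imwrite('pics/t4.png',cv2.resize(im[170:260,205:300,::-1],None,fx=6,fy=6,interpolation=cv2.INTER_CUBIC))
E
```

```text
6.1 [477.56959264 120.10020019  89.02003872] [ 1.79992422e+02 -1.43936887e-02 -1.50151993e+02] [-0.12319571  0.10368898 -0.13581409] 23.833993139461622
```

View pics/s4.png

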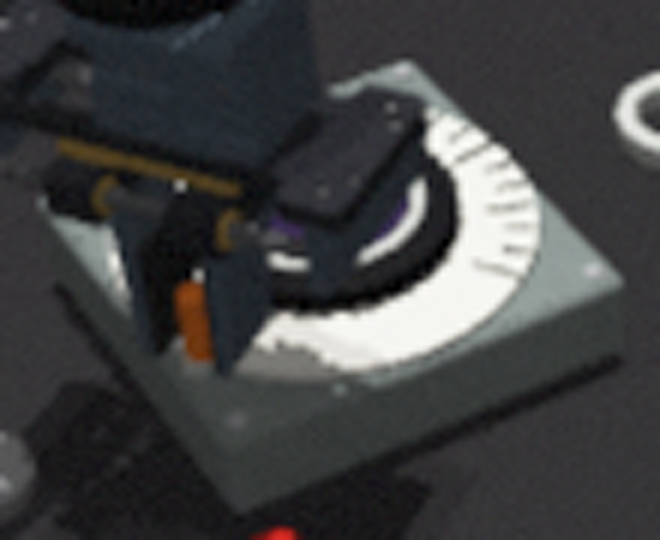

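View pics/t4.png

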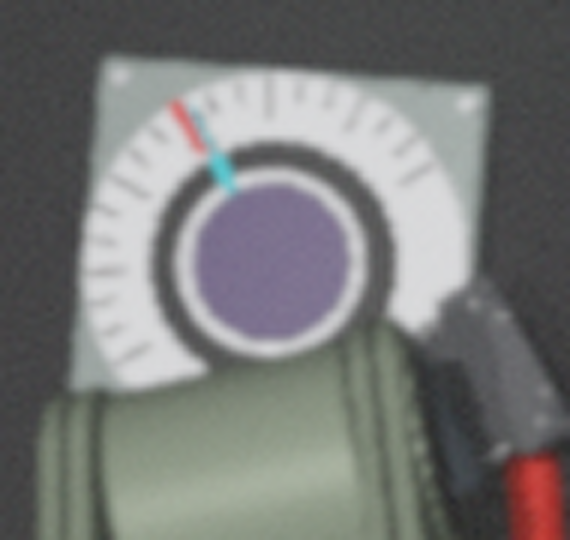

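```bash
python3 - <<'E'
from h import *
c=env.calibration('top');ctr=np.array([563.7,170.4,0])
P=lambda x,y,z:ray(c,(204.5+(x+.5)/6,169.5+(y+.5)/6),z)
for p in (P(191,108,63),P(210,140,63),P(235,190,66),P(222,168,66)):print(p,np.degrees(np.arctan2(*(p-ctr)[1::-1])))
for w in (32.6,):
  for a in (26,28,29,30,31,32.6):
    for r in (45,60,80):
      X=ctr+[r*np.cos(np.radians(a)),r*np.sin(np.radians(a)),66 if r<58 else 63];u=proj(c,X);print(a,r,[(u[0]-204.5)*6-.5,(u[1]-169.5)*6-.5])
E
```

```text
[637.91055269 210.90796687  63.        ] 28.628000504804152
[622.45304343 201.76351785  63.        ] 28.094167373534603
[598.14655911 189.18989144  66.        ] 28.611561088515483
[608.70851862 195.41018723  66.        ] 29.05990991789174
26 45 [np.float64(233.09255673955943), np.float64(177.45063877646953)]
26 60 [np.float64(220.57863859626332), np.float64(149.961104212897)]
26 80 [np.float64(202.39083921634057), np.float64(112.69968504084028)]
28 45 [np.float64(230.13092734575218), np.float64(178.97081112414907)]
28 60 [np.float64(216.64268386474652), np.float64(151.97769098620034)]
28 80 [np.float64(197.1461153035105), np.float64(115.38005823461162)]
29 45 [np.float64(228.66985917065062), np.float64(179.76894505545374)]
29 60 [np.float64(214.70083938976597), np.float64(153.03653177091843)]
29 80 [np.float64(194.55837514755092), np.float64(116.78756531241015)]
30 45 [np.float64(227.22254787545455), np.float64(180.59212922641348)]
30 60 [np.float64(212.7772033548789), np.float64(154.12865593613662)]
30 80 [np.float64(191.99476251393298), np.float64(118.23940642542959)]
31 45 [np.float64(225.78943287335136), np.float64(181.4401179474267)]
31 60 [np.float64(210.87235914153257), np.float64(155.25373973805665)]
31 80 [np.float64(189.45605369849864), np.float64(119.73515515661114)]
32.6 45 [np.float64(223.52706198526153), np.float64(182.84785859024748)]
32.6 60 [np.float64(207.86513591410505), np.float64(157.12159324503898)]
32.6 80 [np.float64(185.44783690156964), np.float64(122.21857869894939)]
```

The top view has the pointer at about 28.5° against the mark at 32.6°, so there are about 4° to go. I'll finish slowly.

{"api": "play_rows", "payload": {
  "increments": [
    [0.75, -1.2, 0, 0.8, 0.74],
    [0.75, -1.2, 0, 0.8, 0.74],
    [0.75, -1.2, 0, 0.8, 0.74],
    [0.75, -1.2, 0, 0.8, 0.74],
    [0.75, -1.2, 0, 0.8, 0.74],
    [0, 0, 0, 0, 0.74],
    [0, 0, 0, 0, 0.74]
  ]
}}

```text
time_s: 7.08
ee_pos: [481.2, 113.9, 88.9]
ee_rot: [-180.0, -0.0, -146.1]
force: [-0.6, 0.4, -0.7]
gripper_width: 23.8
```

```bash
cat > t.py <<'E'
from h import *
import cv2,sys
s=env.state();print(s['time_s'],s['ee_pos'],s['ee_rot'],s['force'],s['gripper_width'])
im=env.grab_frame('top')
cv2.imwrite(sys.argv[1],cv2.resize(im[180:215,220:265,::-1],None,fx=14,fy=14,interpolation=cv2.INTER_CUBIC))
E
python3 t.py pics/t5.png
```

```text
7.075 [481.20588145 113.87023616  88.87229339] [-1.79995529e+02 -2.86743271e-02 -1.46068987e+02] [-0.6396542   0.38137247 -0.6935716 ] 23.821656527066907
```

View pics/t5.png

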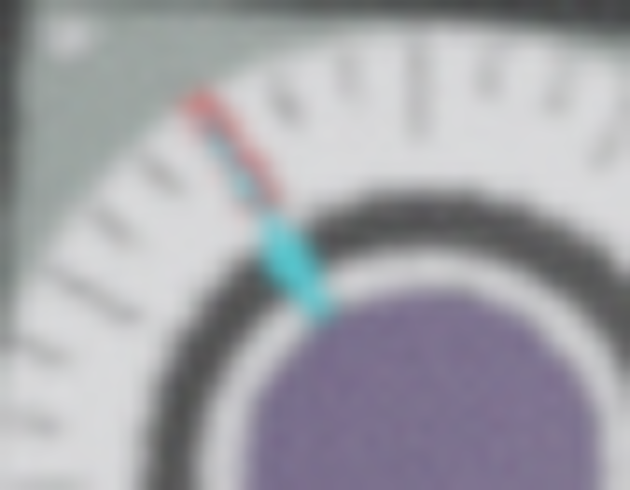

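```bash
python3 - <<'E'
from h import *
import cv2
c=env.calibration('top');ctr=np.array([563.7,170.4,0])
C=lambda u:[round((u[0]-219.5)*14-.5,1),round((u[1]-179.5)*14-.5,1)]
Q=lambda r,a,z:C(proj(c,ctr+[r*np.cos(np.radians(a)),r*np.sin(np.radians(a)),z]))
for a in (32,33,34,35):print('ptr',a,Q(37,a,66.5),Q(50,a,66.5),Q(70,a,63),Q(83,a,63))
print('mark',Q(66,32.6,55),Q(92,32.6,55))
inv=lambda x,y,z:ray(c,(219.5+(x+.5)/14,179.5+(y+.5)/14),z)
for n,p in(('p',inv(322,312,66.5)),('p',inv(275,235,66.5)),('p',inv(238,175,63)),('p',inv(215,135,63))):
  print(n,p,np.degrees(np.arctan2(*(p-ctr)[1::-1])),np.hypot(*(p-ctr)[:2]))
# redo red mark from initial image
a=cv2.imread('pics/top0.png')
cv2.imwrite('pics/t0z.png',cv2.resize(a[180:215,220:265],None,fx=14,fy=14,interpolation=cv2.INTER_CUBIC))
E
```

```text
ptr 32 [np.float64(334.4), np.float64(318.9)] [np.float64(300.8), np.float64(265.3)] [np.float64(252.6), np.float64(184.6)] [np.float64(219.2), np.float64(131.4)]
ptr 33 [np.float64(331.7), np.float64(320.6)] [np.float64(297.2), np.float64(267.6)] [np.float64(247.5), np.float64(187.8)] [np.float64(213.1), np.float64(135.2)]
ptr 34 [np.float64(329.1), np.float64(322.4)] [np.float64(293.6), np.float64(270.0)] [np.float64(242.5), np.float64(191.2)] [np.float64(207.2), np.float64(139.1)]
ptr 35 [np.float64(326.4), np.float64(324.2)] [np.float64(290.0), np.float64(272.4)] [np.float64(237.5), np.float64(194.6)] [np.float64(201.3), np.float64(143.2)]
mark [np.float64(267.7), np.float64(206.5)] [np.float64(200.2), np.float64(101.5)]
p [596.5046527  192.53907475  66.5       ] 34.014471217365895 39.576304391764225
p [612.3435825 202.1744482  66.5      ] 33.15294934983679 58.101752788081185
p [625.06737391 210.4781106   63.        ] 33.14795025855197 73.29535817364102
p [633.34464649 215.22634692  63.        ] 32.76710822532955 82.82377776282488
```

View pics/t0z.png

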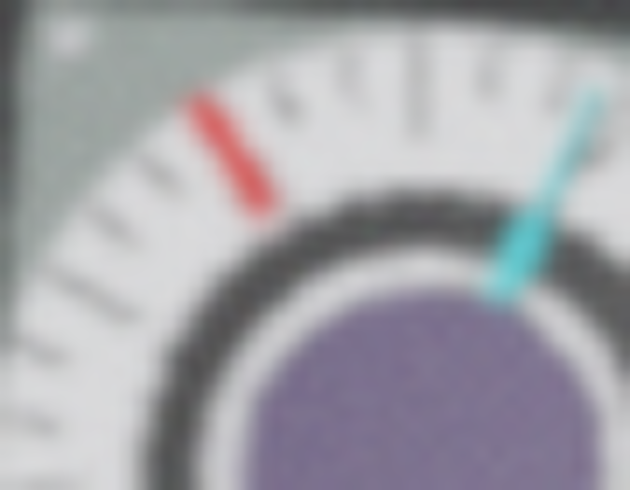

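The pointer appears to be at about 33° ±0.8, roughly on the mark once parallax is allowed for. I'll open the fingers, lift off, and check with the wrist camera straight above the mark.

{"api": "play_rows", "payload": {
  "increments": [
    [0, 0, 0, 0, 0.6],
    [0, 0, 0, 0, 0.4],
    [0, 0, 0, 0, 0.2],
    [0, 0, 0, 0, 0.0],
    [0, 0, 0, 0, 0],
    [0, 0, 20, 0, 0],
    [0, 0, 31, 0, 0],
    [0, 0, 30, 0, 0],
    [42.6, 28.2, 0, 0, 0],
    [42.6, 28.2, 0, 0, 0],
    [42.6, 28.2, 0, 0, 0],
    [42.6, 28.2, 0, 0, 0],
    [42.6, 28.2, -15, 0, 0],
    [0, 0, -20, 0, 0],
    [0, 0, 0, 0, 0],
    [0, 0, 0, 0, 0]
  ]
}}

```text
time_s: 9.12
ee_pos: [694.3, 254.9, 135.8]
ee_rot: [-180.0, 0.0, -146.1]
force: [1.1, 0.6, 0.6]
gripper_width: 90.9
```

```bash
python3 - <<'E'
from h import *
import cv2
s=env.state();print(s['time_s'],s['ee_pos'],s['ee_rot'],s['force'],s['gripper_width'])
c=wcal(s);im=env.grab_frame('wrist');cv2.imwrite('pics/w6.png',im[:,:,::-1]);np.save('w6.npy',np.r_[s['ee_pos'],s['ee_rot']])
ctr=np.array([563.7,170.4,0])
for r,a,z in((80,32.6,55),(80,32.6,63),(0,0,68)):print(r,a,z,proj(c,ctr+[r*np.cos(np.radians(a)),r*np.sin(np.radians(a)),z]))
E
```

```text
9.125 [694.3421869  254.92770933 135.81012013] [-1.79989255e+02  4.15075448e-02 -1.46084909e+02] [1.05517542 0.61755432 0.55147843] 90.93977047547698
80 32.6 55 [np.float64(319.92928910674425), np.float64(96.52272027043543)]
80 32.6 63 [np.float64(320.0030096486079), np.float64(96.54297255378508)]
0 0 68 [np.float64(323.69749776178395), np.float64(-51.37944144092273)]
```

View pics/w6.png

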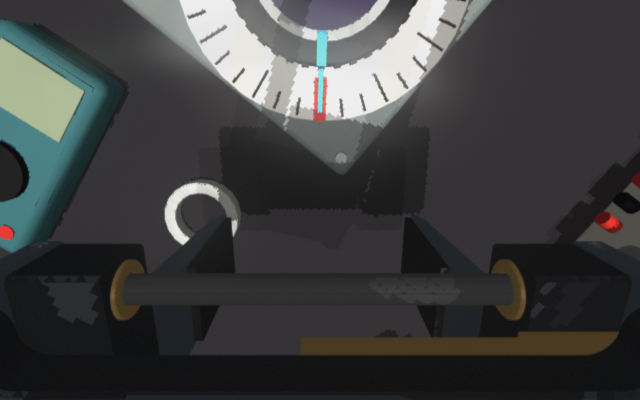

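```bash
python3 - <<'E'
import cv2
a=cv2.imread('pics/w6.png')
cv2.imwrite('pics/w6z.png',cv2.resize(a[25:130,290:350],None,fx=5.5,fy=5.5,interpolation=cv2.INTER_NEAREST))
E
```

```text
(no output)
```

View pics/w6z.png

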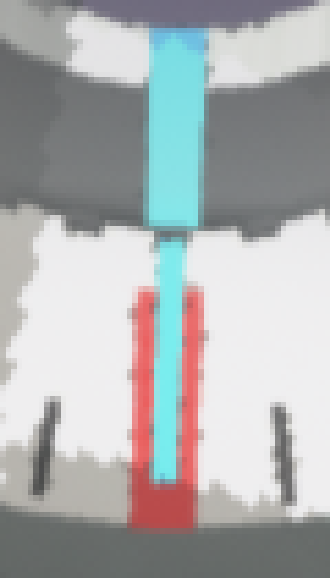

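Seen from straight above, the pointer lies centred on the red mark: tip at column 163 and mark centre at 165 in the 5.5x crop, which is within about 0.3 mm. Next is the grey meter. I'll close the fingers and look from above the button.

{"api": "play_rows", "payload": {
  "increments": [
    [0, 0, 35, 0, 1],
    [-7.1, -50.1, 0, 0, 1],
    [-7.1, -50.1, 0, 0, 1],
    [-7.1, -50.1, 0, 0, 1],
    [-7.1, -50.1, 0, 0, 1],
    [-7.1, -50.1, 0, 0, 1],
    [-7.1, -50.1, 0, 0, 1],
    [-7.1, -50.1, 0, 0, 1],
    [-7.1, -50.1, 0, 0, 1],
    [-7.1, -50.1, 0, 0, 1],
    [0, 0, -20, 0, 1],
    [0, 0, 0, 0, 1],
    [0, 0, 0, 0, 1]
  ]
}}

```text
time_s: 10.8
ee_pos: [630.8, -195.5, 151.4]
ee_rot: [-179.9, 0.1, -146.0]
force: [-0.3, -0.3, 0.5]
gripper_width: 0.5
```

```bash
python3 - <<'E'
from h import *
import cv2
s=env.state();print(s['time_s'],s['ee_pos'],s['ee_rot'],s['force'],s['gripper_width'])
c=wcal(s);im=env.grab_frame('wrist');cv2.imwrite('pics/w7.png',im[:,:,::-1])
im=env.grab_frame('side')
cv2.imwrite('pics/s7.png',cv2.resize(im[230:320,340:450,::-1],None,fx=5,fy=5,interpolation=cv2.INTER_CUBIC))
print(proj(c,np.array([567.4,-238.4,65])))
for u in ((315,90),(320,95),(325,100)):print(u,ray(c,u,65))
E
```

```text
10.8 [ 630.79377434 -195.49662222  151.37679124] [-1.79920931e+02  6.99257865e-02 -1.46043203e+02] [-0.26273431 -0.30442943  0.4812607 ] 0.5414291659599931
[np.float64(318.4288100909215), np.float64(94.99002994337164)]
(315, 90) [ 566.01302443 -242.1268639    65.        ]
(320, 95) [ 566.8107301  -237.51458675   65.        ]
(325, 100) [ 567.61454936 -232.86696125   65.        ]
```

View pics/w7.png

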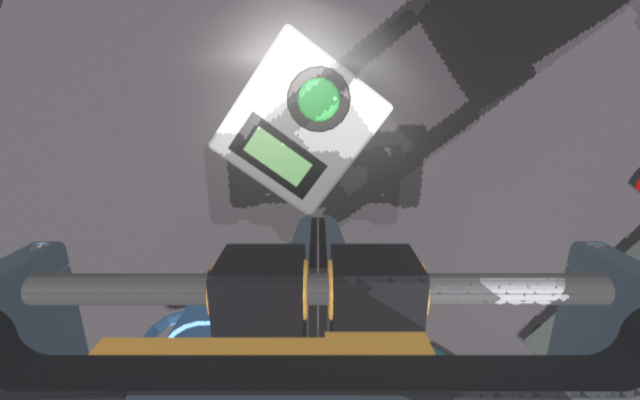

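View pics/s7.png

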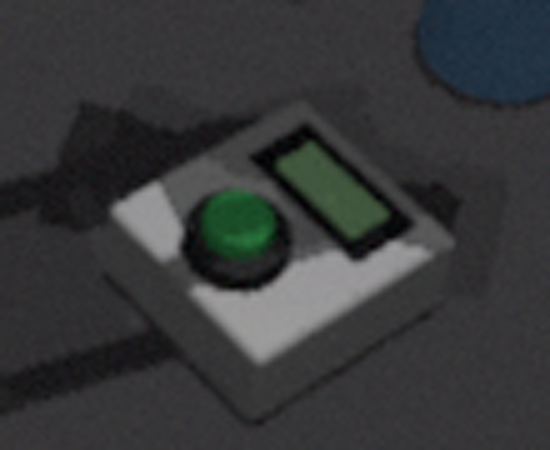

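The wrist view puts the button's centre at about (318.5,99.5), which is about (569,-237) and within 3 mm of the top-view estimate. I'll move over it and descend to about 6 mm above.

{"api": "play_rows", "payload": {
  "increments": [
    [-31, -21, 0, 0, 1],
    [-31, -21, 0, 0, 1],
    [0, 0, -30, 0, 1],
    [0, 0, -24, 0, 1],
    [0, 0, -12, 0, 1],
    [0, 0, 0, 0, 1],
    [0, 0, 0, 0, 1]
  ]
}}

```text
time_s: 11.78
ee_pos: [570.9, -234.1, 85.0]
ee_rot: [-179.7, -0.3, -146.5]
force: [0.2, 0.3, 0.3]
gripper_width: 0.8
```

```bash
python3 - <<'E'
from h import *
import cv2
s=env.state();print(s['time_s'],s['ee_pos'],s['ee_rot'],s['force'],s['gripper_width'])
im=env.grab_frame('side')
cv2.imwrite('pics/s8.png',cv2.resize(im[210:320,330:460,::-1],None,fx=5,fy=5,interpolation=cv2.INTER_CUBIC))
E
```

```text
11.775 [ 570.9069787  -234.0957777    85.01368881] [-179.67918525   -0.27317981 -146.45173529] [0.19648801 0.32004442 0.31704571] 0.757694580313276
```

View pics/s8.png

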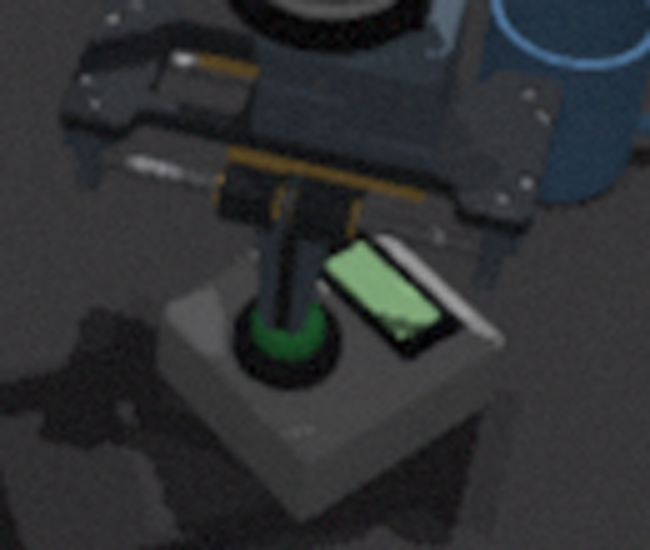

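The pose fell short by about 4 mm, and I think joint 6 is at its end of range. I'll turn the tool back before pressing.

{"api": "play_rows", "payload": {
  "increments": [
    [0, 0, 5, -7.5, 1],
    [0, 0, 0, -7.5, 1],
    [0, 0, 0, -7.5, 1],
    [0, 0, 0, -7.5, 1],
    [0, 0, 0, 0, 1]
  ]
}}

```text
time_s: 12.45
ee_pos: [570.5, -234.2, 89.8]
ee_rot: [-179.7, -0.3, -176.4]
force: [-0.7, -0.4, 0.0]
gripper_width: 0.6
```

```bash
python3 - <<'E'
from h import *
s=env.state();print(s['time_s'],s['qpos'],s['ee_pos'],s['ee_rot'],s['force'])
E
```

```text
12.45 [ -23.2032829    28.44999837   94.70964417   -0.41748149   56.94944156
 -116.58897287] [ 570.50742607 -234.18381419   89.79057119] [-179.7366025    -0.25459699 -176.38687584] [-0.65949323 -0.36478928  0.01888831]
```

{"api": "play_rows", "payload": {
  "increments": [
    [-1.7, -3.3, 0, 0, 1],
    [0, 0, -5, 0, 1],
    [0, 0, -4, 0, 1],
    [0, 0, -2, 0, 1],
    [0, 0, -2, 0, 1],
    [0, 0, -1, 0, 1],
    [0, 0, 0, 0, 1]
  ]
}}

```text
time_s: 13.32
ee_pos: [568.3, -237.4, 75.3]
ee_rot: [-179.8, -0.3, -176.5]
force: [-2.0, -0.5, 4.9]
gripper_width: 0.8
```

```bash
python3 - <<'E'
from h import *
import cv2
s=env.state();print(s['time_s'],s['ee_pos'],s['ee_rot'],s['force'])
im=env.grab_frame('side')
cv2.imwrite('pics/s9.png',cv2.resize(im[230:320,340:450,::-1],None,fx=6,fy=6,interpolation=cv2.INTER_CUBIC))
E
```

```text
13.325 [ 568.27803376 -237.42767752   75.30472844] [-179.76380237   -0.3335512  -176.47368963] [-2.0406398  -0.51732425  4.8972243 ]
```

View pics/s9.png

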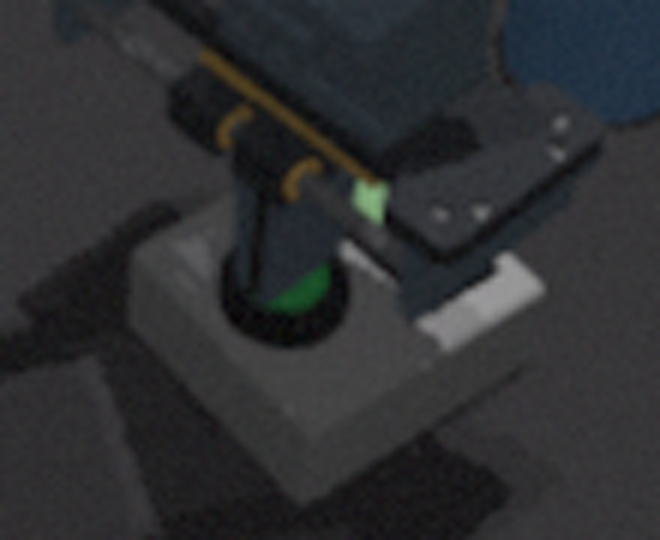

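Force is at 4.9 N with the tips at 61 mm. I'll press on in small steps while watching the force.

{"api": "play_rows", "payload": {
  "increments": [
    [0, 0, -1, 0, 1],
    [0, 0, -1, 0, 1],
    [0, 0, 0, 0, 1]
  ]
}}

```text
time_s: 13.75
ee_pos: [568.3, -237.4, 75.1]
ee_rot: [-179.7, -0.3, -176.5]
force: [-4.9, 0.4, 15.6]
gripper_width: 0.4
```

The hard stop is at 61 mm, and I need to know whether that's the button's bottom or the surround. I'll triangulate the heights from the two earlier views, and ease off first.

{"api": "play_rows", "payload": {
  "increments": [
    [0, 0, 2, 0, 1],
    [0, 0, 1, 0, 1],
    [0, 0, 0, 0, 1],
    [0, 0, 0, 0, 1]
  ]
}}

```text
time_s: 14.25
ee_pos: [568.3, -237.4, 75.7]
ee_rot: [-179.8, -0.3, -176.5]
force: [-1.8, -0.8, 4.0]
gripper_width: 0.4
```

```bash
python3 - <<'E'
from h import *
import cv2
s=env.state();print(s['ee_pos'],s['force'])
c=env.calibration('side');t=env.calibration('top')
for z in (55,60,62,65,67,70):
  a=ray(c,(339.5+238.5/5,229.5+212.5/5),z)[:2];b=ray(t,(364.5+228.5/8,174.5+288.5/8),z)[:2];print(z,a,b,a-b)
a=cv2.imread('pics/side0.png');cv2.imwrite('pics/s0b.png',cv2.resize(a[245:310,355:435],None,fx=8,fy=8,interpolation=cv2.INTER_CUBIC))
a=cv2.imread('pics/w7.png');cv2.imwrite('pics/w7b.png',cv2.resize(a[55:145,270:370],None,fx=6,fy=6,interpolation=cv2.INTER_NEAREST))
E
```

```text
[ 568.28149076 -237.40072779   75.74176463] [-1.8085963  -0.82850895  3.97547192]
55 [ 575.93729257 -228.96181368] [ 567.88503298 -240.51712702] [ 8.05225959 11.55531333]
60 [ 572.92422043 -231.7398573 ] [ 567.63817458 -239.44411435] [5.28604585 7.70425704]
62 [ 571.71899158 -232.85107475] [ 567.53943123 -239.01490928] [4.17956035 6.16383452]
65 [ 569.9111483  -234.51790092] [ 567.39131619 -238.37110168] [2.51983211 3.85320075]
67 [ 568.70591944 -235.62911837] [ 567.29257283 -237.94189661] [1.41334661 2.31277823]
70 [ 566.89807616 -237.29594454] [ 567.14445779 -237.298089  ] [-0.24638163  0.00214446]
```

View pics/s0b.png

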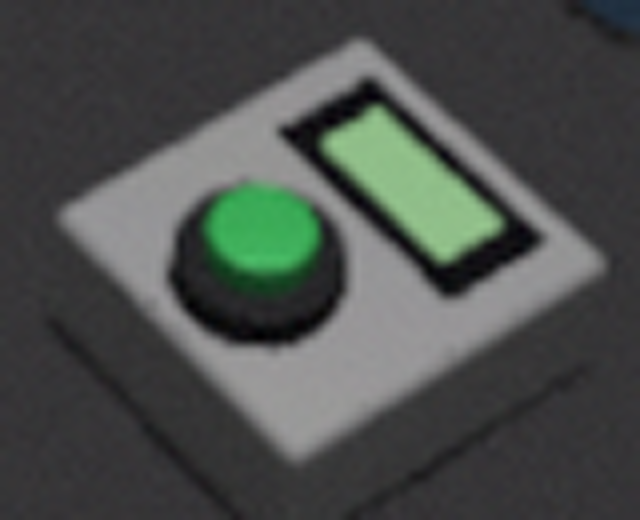

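View pics/w7b.png

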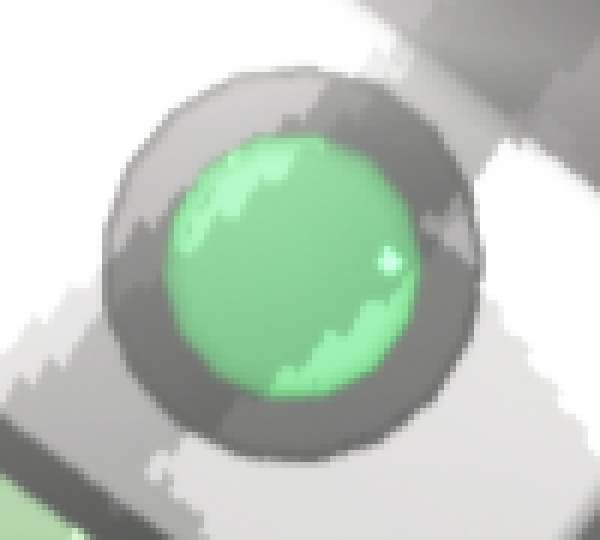

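{"api": "play_rows", "payload": {
  "increments": [
    [0, 0, 1.5, 0, 1],
    [0, 0, 0, 0, 1],
    [0, 0, 0, 0, 1]
  ]
}}

```text
time_s: 14.62
ee_pos: [568.3, -237.4, 77.3]
ee_rot: [-179.8, -0.3, -176.5]
force: [-1.4, -0.9, 2.8]
gripper_width: 0.3
```

{"api": "play_rows", "payload": {
  "increments": [
    [0, 0, 1.5, 0, 1],
    [0, 0, 0, 0, 1],
    [0, 0, 0, 0, 1]
  ]
}}

```text
time_s: 15.0
ee_pos: [568.4, -237.3, 78.9]
ee_rot: [-179.8, -0.3, -176.5]
force: [-1.1, -0.5, 2.1]
gripper_width: 0.7
```

{"api": "play_rows", "payload": {
  "increments": [
    [0, 0, 1.5, 0, 1],
    [0, 0, 0, 0, 1],
    [0, 0, 0, 0, 1]
  ]
}}

```text
time_s: 15.38
ee_pos: [568.4, -237.2, 80.4]
ee_rot: [-179.8, -0.3, -176.5]
force: [1.1, -0.6, 2.0]
gripper_width: 0.2
```

{"api": "play_rows", "payload": {
  "increments": [
    [0, 0, 1.5, 0, 1],
    [0, 0, 0, 0, 1],
    [0, 0, 0, 0, 1]
  ]
}}

```text
time_s: 15.75
ee_pos: [568.1, -237.1, 81.7]
ee_rot: [-179.8, -0.4, -176.5]
force: [-0.5, 0.9, 0.3]
gripper_width: 0.4
```

{"api": "play_rows", "payload": {
  "increments": [
    [0, 0, 4, 0, 1],
    [0, 0, 0, 0, 1],
    [0, 0, 0, 0, 1]
  ]
}}

```text
time_s: 16.12
ee_pos: [568.3, -237.3, 86.0]
ee_rot: [-179.8, -0.3, -176.5]
force: [-0.3, -0.1, 0.2]
gripper_width: 0.5
```

The spring force ran from 4 N at 75.3 mm to 0 N at about 81 mm. That is 6 mm of travel, so the button was fully down and has come back up. I'll retreat and run the final check.

{"api": "play_rows", "payload": {
  "increments": [
    [0, 0, 30, 0, 1],
    [0, 0, 50, 0, 1],
    [-40, -20, 20, 0, 1],
    [-40, -20, 10, 0, 1],
    [-40, -20, 0, 0, 1],
    [-40, -20, 0, 0, 1],
    [0, 0, 0, 0, 1],
    [0, 0, 0, 0, 1],
    [0, 0, 0, 0, 1]
  ]
}}

```text
time_s: 17.25
ee_pos: [409.3, -317.0, 195.8]
ee_rot: [-179.8, -0.3, -176.4]
force: [0.2, 0.2, -0.0]
gripper_width: 0.6
```

```bash
python3 - <<'E'
from h import *
import cv2
s=env.state();print(s['time_s'],s['ee_pos'],s['force'])
t=env.grab_frame('top')[:,:,::-1];d=env.grab_frame('side')[:,:,::-1]
cv2.imwrite('pics/tf.png',t);cv2.imwrite('pics/sf.png',d)
f=lambda i,s:cv2.resize(i,s,interpolation=cv2.INTER_CUBIC)
cv2.imwrite('pics/zf.png',np.vstack([np.hstack([f(t[170:260,205:300],(380,300)),f(t[175:230,365:420],(300,300))]),np.hstack([f(d[140:230,225:335],(380,300)),f(d[245:310,355:435],(300,300))])]))
E
```

```text
17.25 [ 409.25597408 -316.97331039  195.83805211] [ 0.16858483  0.21591082 -0.0338339 ]
```

View pics/zf.png

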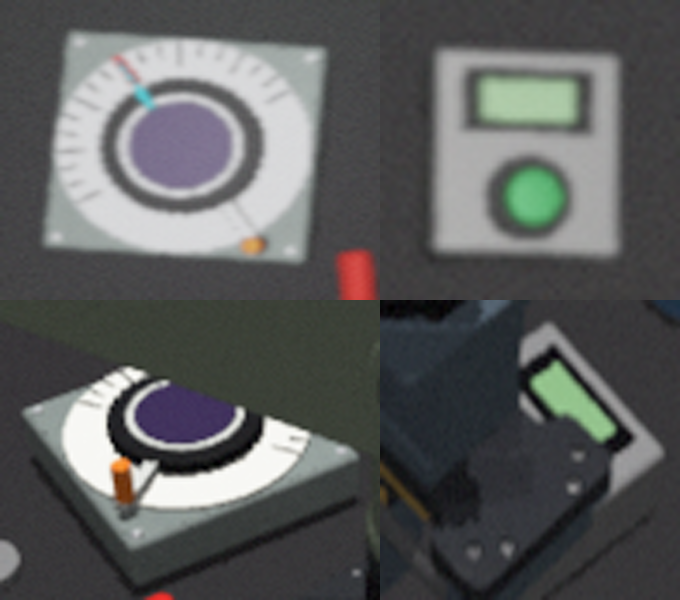

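View pics/tf.png

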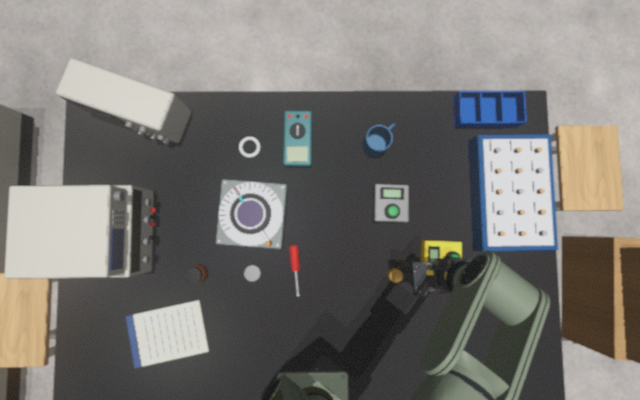

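The final views show the pointer on the mark, the button up, and the unit, meter and bystanders where they were. The arm is clear at 196 mm. Handing in.

```bash
python3 -c "
from workcell import env
print(env.job_done(), env.state()['time_s'])"
```

```text
the job is handed in; nothing more can be done
the job is handed in; nothing more can be done
```

The pointer is on the red mark, and the grey meter's green button has been pressed fully and is back up. I handed the job in at about 17 s of the 56 s allowed.

- **Lever:** I pushed the knob about 57° counter-clockwise with the gripper loosely straddling it, at readings of about 1.5 N or less. From straight above, the wrist camera then showed the pointer centred on the mark to about 0.3 mm. The last top view, after the press, still shows it there.
- **Button:** The tips met a hard stop at 61 mm, 2 mm higher than I expected from the stated button height. I eased off in steps: the force fell from about 4 N to 0 over about 6 mm, so it was a full press. The peak was about 16 N at the stop.
- **Slip on the way:** On the approach to the meter the tool stopped about 4 mm short, because the last joint had come to about the end of its range. I turned the tool back 30° before pressing.
- **Final views:** In the top view, the unit, the meter and the bystanders look unmoved. The arm partly hid the red mark and the button in the last side view, and stood over part of the yellow look-alike in the top view. It was 196 mm up, touching nothing.

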